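# Lock a sample carrier into the inspection fixture with the cam knob

## Robot

A 6-joint arm with a two-finger parallel gripper is mounted at the origin on the work surface. World frame = base frame: x ahead of the robot, y to its left, z up, the work surface at z = 0. Lengths are in mm, angles in rad, forces in N, time in s.
With the tool pointing down it reaches from about 350 to 875 mm from the base axis. Payload 4.2 kg.
Tool frame: the origin (TCP) lies midway between the tips of the shut fingers; the grasp point (between the pads) lies arm.grip_depth behind it (arm.grip_depth is the distance from the TCP to the grasp point, in mm); z points along the fingers, y is the direction in which the jaws open and shut (so a half turn about z gives the same grasp; the last joint's range is limited). The gripper opens to 85 mm and grips with 20 to 120 N. Pads are 22 mm wide; open, the fingers measure 114 mm over their backs; the gripper's body (76 mm by 85 mm) begins 54 mm behind the grasp point. The pads swing forward as they close: fully open they stand 13 mm farther back than shut.
Start: joints at [-0.926, 0.385, 0.008, 0, -1.194, -0.259], TCP at [235.201, -579.033, 231.312] pointing down, gripper open.
Joint ranges: [-3.14, 3.14], [-1.21, 2.06], [-1.07, 1.41], [-3.16, 2.05], [-2.99, -0.16], [-3.1, 3.1]. Speed limits (rad/s): [2.79, 2.79, 3.14, 3.14, 3.14, 3.14].

## Interface

Orientations are given as a unit quaternion [x, y, z, w].
In Python, from bench import arm gives the robot as it stands.
- The arm moves only by the tool play_rows, never from a script. Its argument "motion" is one flat list of numbers, 7 for each row, row after row: the opening in per cent of the stroke, from 0 (shut) to 100 (fully open), then the shift along the world's x, y, z in cm, then the turn, a rotation vector about the world's x, y, z in degrees. A call has 1 to 5 rows; each row is the pose to reach, as a shift and turn from the pose commanded when the call began; what a row does not reach only later rows make up. A row lasts 1/8 s, in which the tool goes at most 62.5 mm and 10.7 degrees, less where a joint would pass 70% of its speed; a pose out of reach is approached as far as the arm can. A call with a gripper value outside its range is refused whole. The fingers move at their own pace and stop on an object; the grip force is fixed at half the most. Time passes only in rows, so rows that repeat a pose let the fingers close. It gives the time, the measured TCP pose, the force and the opening at its end, in the units of the state.
- arm.read_state(): the state, without advancing time (a new reading comes with each control period).
- arm.get_image(name): name is "scene" or "side" or "wrist"; returns (picture, depth): 384x512x3 uint8, red, green, blue; 384x512 float32, mm along the optical axis (not along the pixel's ray), 0 where there is no reading.
- arm.camera_info(name): a dict with "fovy" (degrees; the focal length in pixels is half the picture's height over the tangent of half this angle, whatever the lens; pixels are square), "cx", "cy" (the principal point, pixels), "R" (3x3) and "t" (3): a world point X has camera coordinates R X + t. Camera axes: x right, y down, z forward; pixel columns grow to the right and rows downward; lengths in mm; the calibration is good to about 2 mm. A picture is of the moment at which its call begins: read the wrist's pose just before it. camera_info takes no time and is no camera call; for the wrist camera it gives the pose at the moment of the call.
- arm.job_done(): hands the job in, once; it reports no verdict.
Trained networks look in the newest picture that a camera, given by its name, has taken for a name from the list of things; names that differ only in an ending like _2 or _b are one class to them, and where a whole thing is asked for, a point or a joint stands for the part that bears it (a point fixed in the world has none). Each returns a list of dicts, best first, with "confidence" (0 to 1); they miss things now and then, are a little off and sometimes report something else, mostly with a low value. They report only what shows in the picture. A call takes as long as a camera call. They do not tell look-alikes from the thing itself.
- arm.outline_of(thing, camera): "mask" (384x512 bool, what is visible of it) and "extent" ([left, top, width, height] in pixels, round what is visible of it).
- arm.place_of(thing, camera): "uv" ([column, row] in pixels: a listed point, or the origin of a listed thing).
The state is a dict: "clock": time; "joints": joint angles; "joint_vel": joint speeds; "joint_efforts": joint torques, N m; "position": TCP position; "ee_rot": TCP orientation; "contact_force": force on the tool from outside, world axes, zero at the start; "wrist_torque": the same for the moment, N m; "gripper_width": finger opening in mm.
Only numpy, scipy, OpenCV 4.12 (cv2) and the standard library are available. Lean on these libraries where they do the work, as an engineer would, in place of code of your own. Each camera call takes 0.05 s, during which the arm holds its last target.

## Task

Set the rectangular sample carrier gently down into the nest of the inspection fixture so that it lies fully home. Then grip the black knob and turn it clockwise (seen from above) until the sprung bolt drops into its cam notch and its nose snaps out over the carrier's edge; feel for the drop and stop there without wrenching the knob on against the notch. Let go, never push the bolt itself with the fingers, and leave the other things on the bench where they are.

Things in the scene. Friction and masses are not known exactly. Their poses are not given: they have to be found in the camera images.
- carrier: Rectangular aluminium sample carrier with four small copper-coloured samples: plate 70 (x) x 60 (y) x 10 mm, in its middle an upright grip tab, 12 mm thick along x, 36 mm long along y, rising 26 mm above the plate (top at 36 mm). Origin at the centre of the underside. 0.15 to 0.31 kg. Fits either way round. Starts on the bench.
- fixture: Fixed inspection fixture: dark steel base plate 120 (x) x 225 (y) x 10 mm, origin under its centre, on the bench; yaw within 0.25 rad. The nest is at +y; at -y an aluminium cam housing 70 x 70 mm (centre at y = -55 mm, top 36 mm above the bench) with a black knob on top. The bolt slides along +y from housing to nest.
- nest (a point): Centre of the nest's floor, 10 mm above the bench, axes as the fixture's. Aluminium frame open at the top, opening 72 (x) x 62 (y) mm: 1 mm clear all round the carrier; straight for 5 mm above the floor, then a lip flaring out 4 mm at 45 degrees (top about 9 mm above the floor). A carrier fully home has its origin at this point.
- knob_top (a point): Centre of the knob's top face, 67 mm above the bench, on its vertical axis (the point does not turn). Round black knurled knob 52 mm across, 30 mm tall, its foot 1 mm above the housing top; grip it from above at any yaw. It turns clockwise seen from above; friction and the rubbing cam resist with about 0.1 N m; a 20 to 25 N grip turns it. Stays where left.
- cam (a point): The knob's axis at the housing top, above the hidden cam. The notch comes 0.3 to 1.4 rad clockwise of the start, different each time and unseen from outside. Once dropped in, the knob has some 0.1 rad of play and then stops hard: more than 25 N between cam and bolt (about 15 mm from the axis, so 0.4 N m) is wrenching. Another hard stop lies 0.15 to 1.1 rad anticlockwise of the start.
- follower: Sprung steel bolt, the cam's follower; nose 16 (x) x 10 (z) mm, axes as the fixture's. Origin at the nose tip's underside, 22 mm above the bench (2 mm above a seated plate). Held back it stands at y = +32 mm in the fixture's frame, 3 mm short of the carrier's edge; dropped in the notch its spring (about 10 N) has shot it to y = +40 mm, over the carrier's edge. A round tail stands out of the housing's other side.
- round_carrier: a round aluminium sample carrier, disc 72 mm across and 10 mm thick with a 16 mm round grip post 26 mm tall; not wanted, leave alone; origin at the centre of its underside
- loupe: black eyepiece cup, 38 mm across, 30 mm tall; origin at the centre of its underside; leave alone
- vial_a: amber glass vial, 26 mm across, 55 mm tall; origin under its centre; leave alone
- vial_b: clear glass vial, 26 mm across, 55 mm tall; origin under its centre; leave alone
- dish: shallow glass dish, 90 mm across, 15 mm tall; origin under its centre; leave alone
- driver: small screwdriver, 150 mm, lying on the bench; leave alone
- tweezers: steel tweezers, 120 mm, lying on the bench; leave alone
- chip_tray: white divided chip tray, 100 x 140 x 20 mm; origin under its centre; leave alone
Not all that is in view belongs to the job. What is shaped like the carrier but yellow is not meant.

How it is judged:
By the outcome, as a careful person would: the job done as asked, in the order asked, and still so for the second after the job is handed in, with the robot touching nothing.
It also fails if it takes over 72 s, if anything falls off the work surface, if the arm or the gripper's body presses on something with over 40 N, if the wrist force passes 120 N, or if a joint passes its speed limit or range.

## Working session

There is one attempt and no reset: what is moved stays moved. The work goes in short steps, Python scripts to look and compute and a tool call to move; the robot and the scene stay as the last step left them, time stands still between calls to the robot, and variables do not carry over. Pictures are saved under pics/ and viewed, and the job is handed in when it is done.

Besides the shell and the picture viewer there is one more tool, called after ">>>" by a JSON object that holds its "method" and its "body". play_rows: Moves the arm, as the interface text tells. Its arguments: {"type":"object","properties":{"motion":{"type":"array","items":{"type":"number"}}},"required":["motion"]}

```bash
mkdir -p pics; ls
cat > h.py <<'E'
import numpy as np, cv2
from bench import arm
def grab(cam,name):
    p,d=arm.get_image(cam); cv2.imwrite(f'pics/{name}.png',cv2.cvtColor(p,cv2.COLOR_RGB2BGR)); return p,d,arm.camera_info(cam)
def f_of(ci,h=384): return h/2/np.tan(np.radians(ci['fovy'])/2)
def ray(ci,uv,z=None,depth=None):
    f=f_of(ci); R=np.array(ci['R']);t=np.array(ci['t'])
    d=np.array([(uv[0]-ci['cx'])/f,(uv[1]-ci['cy'])/f,1.])
    if depth is not None: return R.T@(d*depth-t)
    o=-R.T@t; dd=R.T@d; return o+dd*(z-o[2])/dd[2]
def cloud(ci,d):
    f=f_of(ci); v,u=np.mgrid[:d.shape[0],:d.shape[1]]
    P=np.stack([(u-ci['cx'])/f*d,(v-ci['cy'])/f*d,d],-1)
    X=(P-np.array(ci['t']))@np.array(ci['R']); X[d<=0]=np.nan; return X
E
python3 - <<'E'
from h import *
s=arm.read_state(); print(s, arm.grip_depth)
for c in ['scene','side']:
    p,d,ci=grab(c,c+'0'); print(c,ci)
    for t in ['carrier','fixture','nest','knob_top']:
        for r in arm.place_of(t,c)[:3]: print(c,t,r)
E
```

```text
pics
{'clock': 0.0, 'joints': array([-9.26411908e-01,  3.85553679e-01,  6.57455220e-03, -5.16542354e-04,
       -1.19400052e+00, -2.58551879e-01]), 'joint_vel': array([-0.00038701,  0.00032865,  0.0011392 ,  0.00086406,  0.0001062 ,
        0.0006091 ]), 'joint_efforts': array([-9.01140593e-04, -3.92291451e+01,  1.88399041e+01,  4.18629661e+00,
       -4.60869516e-03,  2.26988595e-05]), 'position': array([ 234.96526497, -578.49324336,  230.2006615 ]), 'ee_rot': array([-1.91628233e-01,  9.81466948e-01,  1.08701276e-03, -2.60278381e-04]), 'contact_force': array([-0.26623154,  0.31443173, -0.54036838]), 'wrist_torque': array([0.00674143, 0.00527952, 0.02967664]), 'gripper_width': 85.14140774515646} 18.700000000000003
scene {'fovy': 55.48616993750888, 'cx': 257.94900182013197, 'cy': 189.93766818806128, 'R': array([[ 0.60061855,  0.79942793, -0.01312791],
       [ 0.57304243, -0.44186697, -0.69019994],
       [-0.5575659 ,  0.40702403, -0.72349962]]), 't': array([-339.29360115, -266.1677488 , 1468.72365836])}
scene carrier {'uv': [271.1, 182.3], 'confidence': 0.59}
scene carrier {'uv': [2
[... 292 characters left out ...]
, 'confidence': 0.77}
side {'fovy': 50.71019322655401, 'cx': 249.75726241724917, 'cy': 189.86194262111866, 'R': array([[-0.9835334 , -0.17996992,  0.01651917],
       [-0.11769806,  0.56848115, -0.8142336 ],
       [ 0.13714672, -0.80277021, -0.58030231]]), 't': array([556.8349666 , 114.12235087, 984.96910865])}
side carrier {'uv': [275.3, 235.4], 'confidence': 0.77}
side carrier {'uv': [287.7, 278.7], 'confidence': 0.59}
side carrier {'uv': [251.4, 160.0], 'confidence': 0.56}
side fixture {'uv': [253.6, 179.7], 'confidence': 0.63}
side nest {'uv': [252.1, 196.1], 'confidence': 0.87}
side nest {'uv': [249.7, 138.5], 'confidence': 0.71}
side knob_top {'uv': [255.2, 153.9], 'confidence': 0.64}
```

View pics/scene0.png

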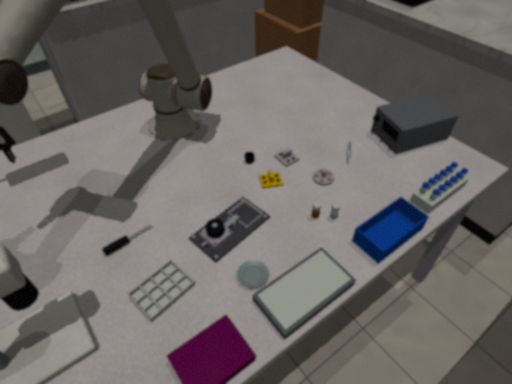

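View pics/side0.png

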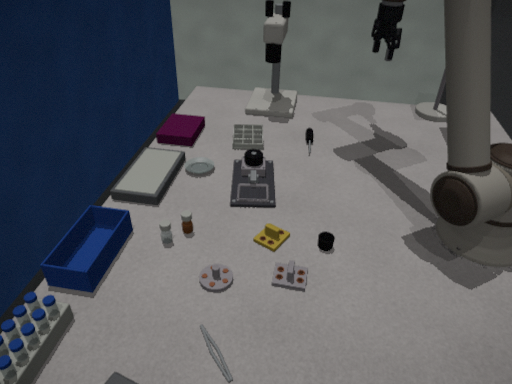

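Run:
```python
import cv2
a=cv2.imread('pics/scene0.png')[130:280,170:360]; cv2.imwrite('pics/scene0z.png',cv2.resize(a,None,fx=4,fy=4,interpolation=cv2.INTER_CUBIC))
a=cv2.imread('pics/side0.png')[110:310,180:350]; cv2.imwrite('pics/side0z.png',cv2.resize(a,None,fx=3,fy=3,interpolation=cv2.INTER_CUBIC))
```

```text
(no output)
```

View pics/scene0z.png

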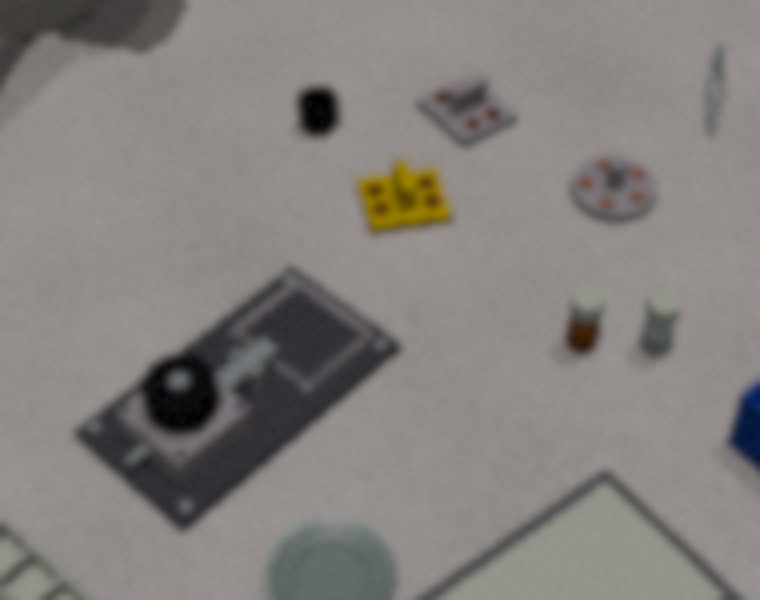

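View pics/side0z.png

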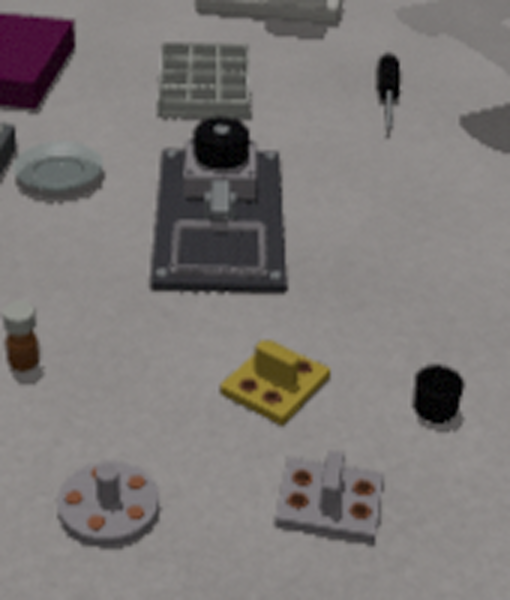

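In both views there are three carrier-like things:
- Side (290,275) / scene (287,157): rectangular, aluminium, with an upright tab and four copper dots. This fits the description.
- Side (272,236): yellow, so the decoy.
- Side (216,277): round, not wanted.

The enlarged crops confirm the first. The fixture is at side (253,180), with its knob on the far side and the nest nearer the carrier.

Run:
```python
from h import *
from scipy.spatial import cKDTree
for c in ['side','scene']:
    p,d,ci=grab(c,c+'1'); X=cloud(ci,d)
    for t in ['carrier','fixture']:
        for r in arm.outline_of(t,c)[:3]:
            m=r['mask']; P=X[m]; P=P[~np.isnan(P[:,0])]
            print(c,t,r['confidence'],r['extent'],'n',len(P),'med',np.median(P,0).round(1), np.mean(p[m],0).round(0))
            # rect of upper-plate points
            lo,hi=(5,16)
            Q=P[(P[:,2]>lo)&(P[:,2]<hi)]
            if len(Q)>20: print('  rect',cv2.minAreaRect(Q[:,:2].astype(np.float32)), Q[:,2].mean())
            T=P[P[:,2]>26]
            if len(T)>5: print('  tall',T.mean(0).round(1),T[:,2].max(),cv2.minAreaRect(T[:,:2].astype(np.float32)))
    for t,z in [('nest',10),('knob_top',67),('carrier',0),('cam',36),('fixture',0),('follower',22)]:
        for r in arm.place_of(t,c)[:2]: print(c,t,r['confidence'],np.round(r['uv']),ray(ci,r['uv'],z=z).round(1))
```

```text
side carrier 0.76 [269.4, 259.7, 36.4, 26.1] n 790 med [439.8 231.7  12.3] [104.  96.  97.]
  rect ((439.8388671875, 223.09669494628906), (62.28564453125, 69.8184585571289), 88.01004791259766) 11.879028880306354
  tall [439.8 228.6  36.3] 40.21294204154779 ((439.7547302246094, 224.41343688964844), (34.08684158325195, 11.811201095581055), 87.05192565917969)
side carrier 0.55 [254.3, 222.5, 34.0, 31.7] n 609 med [494.3 115.6  12.4] [114.  98.  45.]
  rect ((495.0516052246094, 106.95774841308594), (72.2364501953125, 60.765472412109375), 63.898475646972656) 11.554829387868606
  tall [494.5 109.9  34.7] 40.75948420395437 ((494.9552307128906, 108.24201965332031), (14.34636116027832, 36.34811019897461), 61.9693489074707)
side fixture 0.6 [231.1, 147.8, 43.3, 60.1] n 2183 med [ 576.1 -100.5   13.4] [59. 58. 61.]
  rect ((579.047607421875, -112.95896911621094), (119.91780090332031, 229.3086700439453), 9.425079345703125) 12.195426730039095
  tall [ 584.7 -144.6   47.8] 71.93055054939082 ((582.8914184570312, -140.09066772460938), (68.72364044189453, 124.61534881591797), 11.34826374053955)
side 
[... 1268 characters left out ...]
953491211), (122.51476287841797, 232.46055603027344), 9.22195053100586) 12.112446212588432
  tall [ 593.5 -166.1   48.4] 72.38670472484748 ((592.8450927734375, -153.22238159179688), (138.7568817138672, 72.02141571044922), 86.27639770507812)
scene nest 0.62 [246. 215.] [572.7 -51.6  10. ]
scene knob_top 0.74 [213. 224.] [ 581.6 -169.6   67. ]
scene carrier 0.89 [271. 179.] [486.5 114.5   0. ]
scene carrier 0.61 [287. 159.] [440.9 223.9   0. ]
scene cam 0.68 [213. 224.] [ 559.5 -158.2   36. ]
scene cam 0.6 [215. 228.] [ 573.5 -162.8   36. ]
scene fixture 0.82 [231. 229.] [ 582.7 -115.1    0. ]
scene fixture 0.3 [239. 219.] [564.4 -71.1   0. ]
scene follower 0.41 [238. 217.] [573.2 -80.7  22. ]
```

Run:
```python
from h import *
from scipy.spatial.transform import Rotation as Ro
s=arm.read_state(); ci=arm.camera_info('wrist'); R=np.array(ci['R']);t=np.array(ci['t'])
T=Ro.from_quat(s['ee_rot']).as_matrix()
print(s['clock'],ci['fovy'],f_of(ci), 'cam pos in tool',T.T@(-R.T@t-s['position']),'axis in tool',T.T@R.T)
```

```text
1.4 66.48757081622253 292.9179526650884 cam pos in tool [ 8.26334416e+01  1.36055078e-01 -1.42378692e+02] axis in tool [[ 9.12246217e-05 -9.46924376e-01 -3.21456401e-01]
 [ 9.99999848e-01 -8.85641408e-05  5.44671536e-04]
 [-5.44232265e-04 -3.21456401e-01  9.46924224e-01]]
```

>>> {"method": "play_rows", "body": {"motion": [100,5,5,1,0,0,9,100,10,10,2,0,0,18,100,15,15,3,0,0,27,100,20,20,4,0,0,36,100,24,25,5,0,0,45]}}

```text
clock: 2.02
position: [452.0, -355.8, 276.1]
ee_rot: [-0.555, 0.832, -0.0, 0.0]
contact_force: [1.1, -0.1, 0.2]
gripper_width: 85.3
```

>>> {"method": "play_rows", "body": {"motion": [100,3,6,-1,0,0,8,100,6,10,-2,0,0,16,100,9,15,-4,0,0,24,100,12,20,-5,0,0,32,100,12,20,-5,0,0,32]}}

```text
clock: 2.65
position: [572.0, -154.0, 224.3]
ee_rot: [0.763, -0.647, -0.001, 0.001]
contact_force: [-0.6, -0.1, -0.3]
gripper_width: 85.7
```

Run:
```python
from h import *
print(arm.read_state()['position'],arm.read_state()['joints'])
p,d,ci=grab('wrist','w1'); X=cloud(ci,d); np.savez('w1.npz',p=p,d=d,X=X,**{k:np.array(v) for k,v in ci.items()})
for t,z in [('nest',10),('knob_top',67),('fixture',0),('follower',22)]:
    for r in arm.place_of(t,'wrist')[:2]: print(t,r['confidence'],np.round(r['uv']),ray(ci,r['uv'],z=z).round(1))
for r in arm.outline_of('fixture','wrist')[:1]:
    P=X[r['mask']];P=P[~np.isnan(P[:,0])]
    Q=P[(P[:,2]>5)&(P[:,2]<14)]; print(cv2.minAreaRect(Q[:,:2].astype(np.float32)))
```

```text
[ 571.957276   -154.01517802  224.25870311] [ 9.95566504e-03  3.35282684e-01 -8.48228411e-02 -3.61417975e-04
 -1.15262594e+00  1.54683952e-01]
nest 0.89 [249. 234.] [563.1 -55.7  10. ]
knob_top 0.83 [243. 159.] [ 586.4 -170.1   67. ]
fixture 0.92 [244. 188.] [ 580.1 -116.2    0. ]
follower 0.83 [244. 222.] [573.5 -78.7  22. ]
((578.0601806640625, -116.52252960205078), (120.20295715332031, 222.80859375), 9.273749351501465)
```

View pics/w1.png

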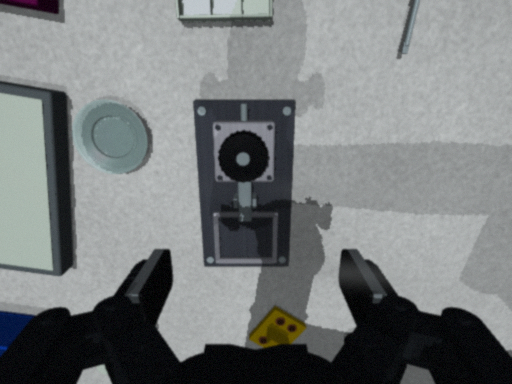

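```bash
cat > fit.py <<'E'
from h import *
from scipy.optimize import least_squares
# nest: fit base plate outline: sample edges, find subpixel gradient along normals
def proj(ci,P):
    f=f_of(ci); C=P@np.array(ci['R']).T+np.array(ci['t']); return np.stack([C[:,0]/C[:,2]*f+ci['cx'],C[:,1]/C[:,2]*f+ci['cy']],1)
def rectpts(hx,hy,n=40):
    s=np.linspace(-.9,.9,n)
    pts=np.concatenate([np.c_[s*hx,0*s-hy],np.c_[s*hx,0*s+hy],np.c_[0*s-hx,s*hy],np.c_[0*s+hx,s*hy]])
    nr=np.concatenate([np.tile([0,-1],(n,1)),np.tile([0,1],(n,1)),np.tile([-1,0],(n,1)),np.tile([1,0],(n,1))])
    return pts,nr
def fit_rect(ci,p,x0,hx,hy,z,sign,search=8.0,it=4,ex=None):
    """sign=+1: brighter outside. returns x,y,yaw from edges"""
    g=cv2.GaussianBlur(cv2.cvtColor(p,cv2.COLOR_RGB2GRAY),(0,0),0.8).astype(np.float32)
    x=np.array(x0,float); pts,nr=rectpts(hx,hy)
    if ex is not None:
        k=~ex(pts); pts,nr=pts[k],nr[k]
    for i in range(it):
        c,s=np.cos(x[2]),np.sin(x[2]); M=np.array([[c,-s],[s,c]])
        W=pts@M.T+x[:2]; N=nr@M.T
        offs=np.linspace(-search,search,81)
        G=[]
        for o in offs:
            uv=proj(ci,np.c_[W+N*o,np.full(len(W),z)]).astype(np.float32)
            G.append(cv2.remap(g,uv[:,0][:,None],uv[:,1][:,None],cv2.INTER_LINEAR)[:,0])
        G=np.array(G); D=sign*np.gradient(G,axis=0)
        k=D.argmax(0); best=offs[k]; w=D.max(0)>0.35*np.median(D.max(0))
        # lsq
        A=np.c_[N, (N[:,1]*(W-x[:2])[:,0]-N[:,0]*(W-x[:2])[:,1])]
        r=least_squares(lambda q:(A[w]@q-best[w]),np.zeros(3),loss='soft_l1',f_scale=0.5)
        x+=r.x; search=max(3,search*0.6)
    return x, np.sqrt(np.mean(np.clip(A[w]@r.x-best[w],-2,2)**2)), w.mean()
E
python3 - <<'E'
from fit import *
Z=np.load('w1.npz'); ci={k:Z[k] for k in ['fovy','cx','cy','R','t']}; ci={k:(float(v) if v.ndim==0 else v) for k,v in ci.items()}; p=Z['p']
x,r,w=fit_rect(ci,p,[578,-114,0.162],60,112.5,10,+1); print('base',x,r,w)
c,s=np.cos(x[2]),np.sin(x[2]); print('nest',x[0]-65*s,x[1]+65*c,'knob',x[0]+55*s,x[1]-55*c)
n=[x[0]-65*s,x[1]+65*c,x[2]]
# nest inner opening dark inside/bright frame, at top z=19, half 40x35 ; frame flare
for hz in [(36,31,15),(40,35,19)]:
    print('nest open',hz,fit_rect(ci,p,n,*hz,+1,search=4,ex=lambda q:(q[:,1]<-20)&(abs(q[:,0])<22)))
a=cv2.resize(p[90:280,180:310],None,fx=4,fy=3,interpolation=cv2.INTER_CUBIC)
a=cv2.resize(p[90:280,180:310],None,fx=3,fy=3,interpolation=cv2.INTER_CUBIC); cv2.imwrite('pics/w1z.png',a[:,:,::-1])
E
```

```text
base [ 5.78065616e+02 -1.16188102e+02  1.60901187e-01] 0.6740186214189022 1.0
nest 567.6521076008162 -52.02768694196443 knob 586.8770457876354 -170.4776837833024
nest open (36, 31, 15) (array([ 5.67590325e+02, -5.18072708e+01,  1.68590347e-01]), np.float64(0.7247650103996939), np.float64(1.0))
nest open (40, 35, 19) (array([ 5.73247369e+02, -5.73325960e+01,  1.67587015e-01]), np.float64(0.818172797621727), np.float64(0.6029411764705882))
```

View pics/w1z.png

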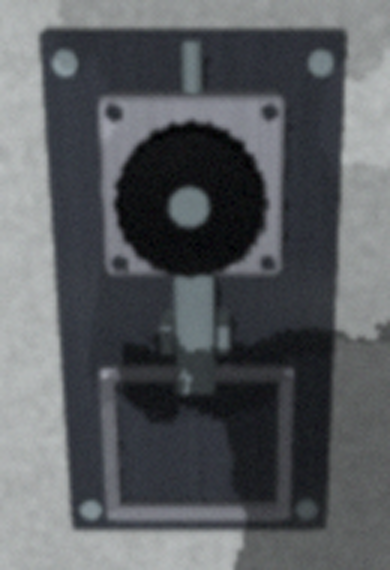

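>>> {"method": "play_rows", "body": {"motion": [100,-3,6,0,0,0,-3,100,-6,11,0,0,0,-6,100,-9,17,0,0,0,-9,100,-11,22,0,0,0,-11,100,-13,27.5,0,0,0,-11]}}

```text
clock: 3.58
position: [439.9, 118.2, 226.5]
ee_rot: [-0.694, 0.72, -0.0, 0.001]
contact_force: [1.7, 0.1, -0.2]
gripper_width: 85.5
```

>>> {"method": "play_rows", "body": {"motion": [100,0,0,0,0,0,0,100,0,0,0,0,0,0]}}

```text
clock: 3.82
position: [440.8, 117.2, 226.1]
ee_rot: [-0.695, 0.719, -0.0, 0.0]
contact_force: [-0.8, 0.4, 0.3]
gripper_width: 85.2
```

Run:
```python
from fit import *
s=arm.read_state(); print(s['position'],s['ee_rot'],s['joints'].round(3))
p,d,ci=grab('wrist','w2'); X=cloud(ci,d)
for r in arm.outline_of('carrier','wrist')[:2]:
    P=X[r['mask']];P=P[~np.isnan(P[:,0])]
    Q=P[(P[:,2]>5)&(P[:,2]<14)]; print(r['confidence'],r['extent'],cv2.minAreaRect(Q[:,:2].astype(np.float32)))
for sg in (1,-1): print(sg,fit_rect(ci,p,[440,221,-0.035],35,30,10,sg,search=6))
T=X[(X[...,2]>30)&(abs(X[...,0]-440)<40)&(abs(X[...,1]-222)<35)]
print('tab',len(T),cv2.minAreaRect(T[:,:2].astype(np.float32)),T.mean(0))
```

```text
[440.7817358  117.15974361 226.06460642] [-6.95105377e-01  7.18907762e-01 -1.14452666e-04  3.62288212e-04] [ 0.618  0.098 -0.394  0.    -1.079 -0.652]
0.94 [180.1, 119.7, 65.1, 68.9] ((493.8072204589844, 105.2755126953125), (68.65860748291016, 59.18882369995117), 63.47571563720703)
0.81 [232.2, 216.2, 54.4, 46.7] ((439.359619140625, 221.354248046875), (61.274566650390625, 69.9498291015625), 88.16648864746094)
1 (array([ 4.39329937e+02,  2.17132285e+02, -3.13821372e-02]), np.float64(1.2535581328933272), np.float64(0.9625))
-1 (array([4.46080855e+02, 2.23176811e+02, 1.86657379e-02]), np.float64(1.4285373637958938), np.float64(0.65625))
tab 260 ((439.37396240234375, 221.0760040283203), (36.03896713256836, 11.729718208312988), 88.40459442138672) [439.32189959 219.87428246  35.06309824]
```

View pics/w2.png

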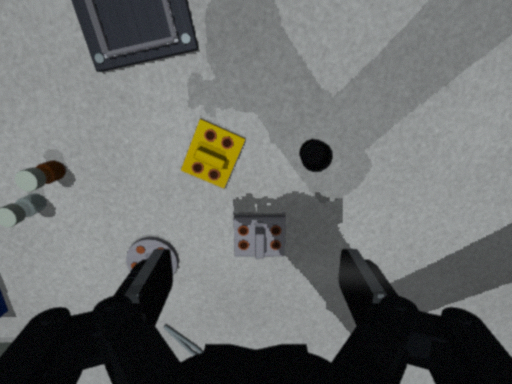

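The aluminium rectangular carrier sits at pixel (259,235), the yellow decoy at (212,153) and the round carrier at (152,255). I'm moving over the carrier.

>>> {"method": "play_rows", "body": {"motion": [100,-0.1,5,-4,0,0,0,100,-0.1,9,-8,0,0,0,100,-0.1,10.4,-13,0,0,0,100,-0.1,10.4,-15,0,0,0,100,-0.1,10.4,-15,0,0,0]}}

```text
clock: 4.55
position: [439.5, 219.7, 73.9]
ee_rot: [-0.694, 0.72, -0.0, -0.002]
contact_force: [1.0, 0.1, 0.2]
gripper_width: 85.6
```

>>> {"method": "play_rows", "body": {"motion": [100,0,0,0,0,0,0,100,0,0,0,0,0,0]}}

```text
clock: 4.8
position: [440.7, 221.8, 77.0]
ee_rot: [-0.695, 0.719, -0.0, 0.001]
contact_force: [0.6, 0.6, 0.2]
gripper_width: 85.2
```

Run:
```python
from fit import *
s=arm.read_state(); print(s['position'],s['ee_rot'],s['contact_force'],s['wrist_torque'])
p,d,ci=grab('wrist','w3'); X=cloud(ci,d)
T=X[(X[...,2]>30)&(X[...,2]<40)&(abs(X[...,0]-440)<22)&(abs(X[...,1]-222)<35)]
print('tab',len(T),cv2.minAreaRect(T[:,:2].astype(np.float32)),T.mean(0))
```

```text
[440.67288115 221.77369804  77.01631542] [-6.94939185e-01  7.19066965e-01 -4.03780030e-05  1.49248872e-03] [0.61099623 0.63211206 0.19832866] [-0.03252728 -0.02108277  0.03169466]
tab 871 ((439.1593933105469, 221.74098205566406), (35.92284393310547, 11.897516250610352), 88.66787719726562) [439.00767979 220.3132431   35.26566536]
```

View pics/w3.png

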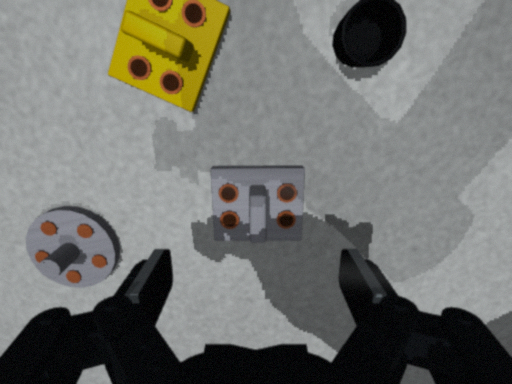

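The tab at pixel (258,215) is centred between the fingers. I'm descending and closing.

>>> {"method": "play_rows", "body": {"motion": [100,-0.1,0,-3,0,0,0,100,-0.1,0,-5,0,0,0,100,-0.1,0,-6.1,0,0,0,100,-0.1,0,-6.1,0,0,0,100,-0.1,0,-6.1,0,0,0]}}

```text
clock: 5.48
position: [439.3, 222.2, 15.5]
ee_rot: [-0.695, 0.719, -0.0, 0.001]
contact_force: [-0.6, 0.2, 0.3]
gripper_width: 85.2
```

>>> {"method": "play_rows", "body": {"motion": [0,0,0,0,0,0,0,0,0,0,0,0,0,0,0,0,0,0,0,0,0,0,0,0,0,0,0,0,0,0,0,0,0,0,0]}}

```text
clock: 6.1
position: [438.8, 221.8, 14.9]
ee_rot: [-0.695, 0.719, -0.0, 0.0]
contact_force: [-0.5, -1.2, 2.7]
gripper_width: 10.8
```

>>> {"method": "play_rows", "body": {"motion": [0,0,0,0,0,0,0,0,0,0,3,0,0,0,0,0,0,7,0,0,0,0,0,0,9,0,0,0,0,0,0,9,0,0,0]}}

```text
clock: 6.72
position: [439.1, 222.1, 105.5]
ee_rot: [-0.695, 0.719, 0.0, 0.001]
contact_force: [-0.0, -0.5, -3.1]
gripper_width: 10.7
```

Run:
```python
from fit import *
s=arm.read_state(); print(s['position'],s['ee_rot'],s['contact_force'],s['wrist_torque'],s['gripper_width'])
p,d,ci=grab('wrist','w4')
```

```text
[439.07615819 222.14197683 105.47198402] [-6.95188966e-01  7.18825530e-01  1.68568268e-04  1.46000916e-03] [-0.02603445 -0.53042224 -3.10505716] [0.01231807 0.05378245 0.03803874] 10.733159783779126
```

View pics/w4.png

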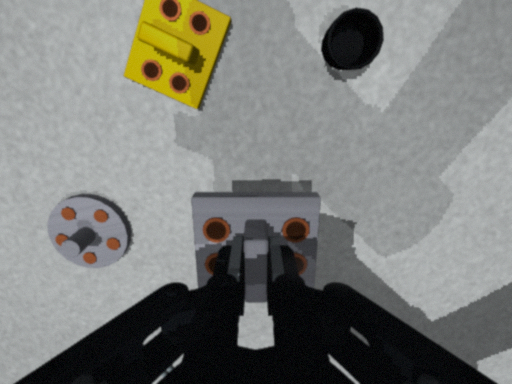

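>>> {"method": "play_rows", "body": {"motion": [0,2,-4,0,0,0,2,0,4.5,-9,0,0,0,5,0,7,-14.5,0,0,0,7,0,9.5,-20,0,0,0,9,0,11.5,-24.5,0,0,0,11.3]}}

```text
clock: 7.4
position: [553.1, -25.6, 102.2]
ee_rot: [0.763, -0.647, -0.001, 0.002]
contact_force: [0.2, -0.2, -1.3]
gripper_width: 10.7
```

>>> {"method": "play_rows", "body": {"motion": [0,1.3,-2.9,-2,0,0,0,0,1.3,-2.9,-3.5,0,0,0,0,1.3,-2.9,-4,0,0,0,0,1.3,-2.9,-4,0,0,0,0,1.3,-2.9,-4,0,0,0]}}

```text
clock: 8.02
position: [567.0, -51.3, 65.2]
ee_rot: [0.763, -0.646, 0.0, -0.0]
contact_force: [0.6, -0.0, -1.3]
gripper_width: 10.7
```

Run:
```python
from fit import *
s=arm.read_state(); print(s['position'],s['ee_rot'],s['contact_force'],s['wrist_torque'],s['gripper_width'])
p,d,ci=grab('wrist','w5'); np.savez('w5.npz',p=p,d=d,**{k:np.array(v) for k,v in ci.items()})
p,d,ci=grab('side','side5')
a=cv2.imread('pics/side5.png')[120:240,200:320]; cv2.imwrite('pics/side5z.png',cv2.resize(a,None,fx=4,fy=4,interpolation=cv2.INTER_CUBIC))
```

```text
[567.00350135 -51.34397195  65.23730496] [ 7.63243441e-01 -6.46110791e-01  3.84578618e-04 -3.85152823e-04] [ 0.61243015 -0.02897279 -1.31115891] [0.02233291 0.01570467 0.02666876] 10.688645459381549
```

View pics/w5.png

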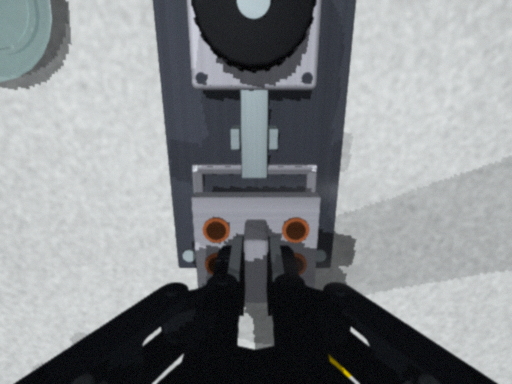

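View pics/side5z.png

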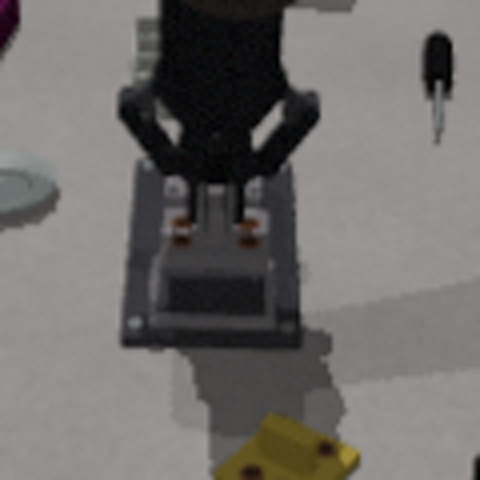

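Run:
```python
from fit import *
from scipy.spatial.transform import Rotation as Ro
Z=np.load('w5.npz'); ci={k:Z[k] for k in ['fovy','cx','cy','R','t']}; ci={k:(float(v) if v.ndim==0 else v) for k,v in ci.items()}; p=Z['p'];d=Z['d']
a=cv2.resize(p[80:290,150:360],None,fx=2.8,fy=2.8,interpolation=cv2.INTER_CUBIC); cv2.imwrite('pics/w5z.png',a[:,:,::-1])
X=cloud(ci,d)
pos=np.array([567.0,-51.34,65.24]); q=[0.763243,-0.646111,0.0003846,-0.000385]
T=Ro.from_quat(q).as_matrix()
ex=-T[:,1]; ey=-T[:,0]   # fixture-like axes
print('tool-frame fixture-like axis yaw',np.degrees(np.arctan2(ex[1],ex[0])))
L=lambda P:np.stack([(P-pos)@ex,(P-pos)@ey],-1)
g=cv2.GaussianBlur(cv2.cvtColor(p,cv2.COLOR_RGB2GRAY),(0,0),0.8).astype(float)
# base edges per row
for z,rows in [(10,range(95,250,15))]:
    for r in rows:
        D=np.diff(g[r]); l=np.argmin(D[145:185])+145.5; rr=np.argmax(D[330:365])+330.5
        P=np.array([ray(ci,(l,r),z=z),ray(ci,(rr,r),z=z)]); print(r,l,rr,L(P).round(1).tolist(), 'mid',L(P).mean(0).round(2))
# plate edges of carrier rows 200-230
for r in range(200,250,10):
    D=np.abs(np.diff(g[r])); l=np.argmax(D[185:200])+185.5; rr=np.argmax(D[312:328])+312.5
    P=np.array([ray(ci,(l,r),z=60),ray(ci,(rr,r),z=60)]); print('car',r,l,rr,L(P).round(1).tolist())
m=(X[...,2]>55)&(X[...,2]<64); v,u=np.where(m); Q=L(X[m]); print('car pts',Q.min(0),Q.max(0),np.percentile(Q,1,0),np.percentile(Q,99,0), np.median(X[m][:,2]))
```

```text
tool-frame fixture-like axis yaw 9.501917644897613
95 161.5 346.5 [[60.4, -81.0], [-58.2, -81.0]] mid [  1.08 -80.96]
110 162.5 345.5 [[60.7, -71.7], [-58.5, -71.7]] mid [  1.1  -71.68]
125 164.5 343.5 [[60.4, -62.1], [-58.1, -62.1]] mid [  1.11 -62.1 ]
140 165.5 342.5 [[60.7, -52.2], [-58.4, -52.2]] mid [  1.13 -52.21]
155 167.5 340.5 [[60.3, -42.0], [-58.0, -42.0]] mid [  1.15 -41.98]
170 168.5 339.5 [[60.7, -31.4], [-58.3, -31.4]] mid [  1.17 -31.41]
185 170.5 337.5 [[60.3, -20.5], [-57.9, -20.5]] mid [  1.18 -20.47]
200 171.5 336.5 [[60.6, -9.1], [-58.2, -9.2]] mid [ 1.2  -9.15]
215 173.5 335.5 [[60.2, 2.6], [-58.5, 2.6]] mid [0.85 2.58]
230 174.5 333.5 [[60.6, 14.8], [-58.1, 14.7]] mid [ 1.24 14.74]
245 175.5 354.5 [[60.9, 27.4], [-75.1, 27.3]] mid [-7.09 27.34]
car 200 191.5 320.5 [[34.6, -27.7], [-34.9, -27.8]]
car 210 191.5 319.5 [[35.0, -21.9], [-34.7, -22.0]]
car 220 192.5 318.5 [[34.8, -16.0], [-34.6, -16.0]]
car 230 193.5 317.5 [[34.7, -9.9], [-34.5, -9.9]]
car 240 194.5 317.5 [[34.6, -3.6], [-34.9, -3.7]]
car pts [ -35.10442014 -120.16332758] [35.1808996  27.97269848] [ -34.32117343 -101.87622466] [34.33759025 24.02339673] 60.34829136323689
```

View pics/w5z.png

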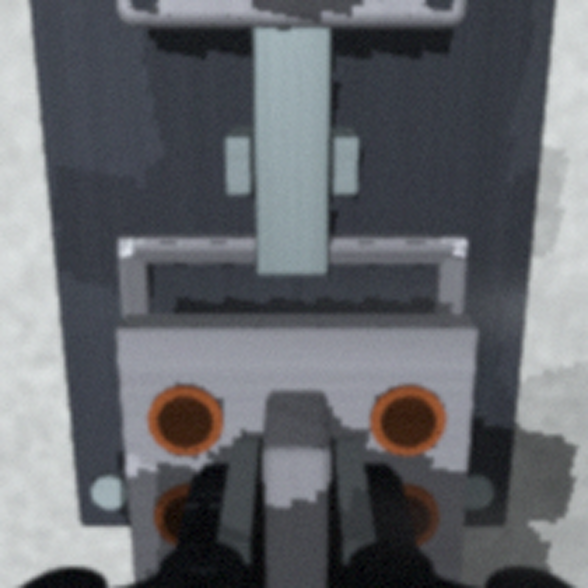

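Run:
```python
from fit import *
from scipy.spatial.transform import Rotation as Ro
Z=np.load('w5.npz'); ci={k:Z[k] for k in ['fovy','cx','cy','R','t']}; ci={k:(float(v) if v.ndim==0 else v) for k,v in ci.items()}; p=Z['p']
pos=np.array([567.0,-51.34,65.24]); T=Ro.from_quat([0.763243,-0.646111,0.0003846,-0.000385]).as_matrix()
ex=-T[:,1]; ey=-T[:,0]
g=cv2.cvtColor(p,cv2.COLOR_RGB2GRAY).astype(float)
def prof(c0,c1,r0,r1):
    q=g[r0:r1,c0:c1].mean(1); D=np.diff(q); return [(r0+i+.5,round(D[i],1)) for i in np.argsort(-abs(D))[:4]]
print('car',prof(205,300,188,204)); print('bolt',prof(246,265,170,186)); print('hous',prof(250,300,78,96)); print('frame',prof(200,238,155,180))
def y(r,z,c=255): P=ray(ci,(c,r),z=z); return (P-pos)@ey,(P-pos)@ex
for n,r,z,fy in [('carrier edge',196.8,60.2,None),('bolt',178.2,32,32),('bolt bottom',178.2,22,32),('housing',86.5,36,-20)]:
    a=y(r,z); print(n,a,'nest centre at', None if fy is None else a[0]+65-fy)
for c in (242,268): print('boltside',y(150,32,c))
```

```text
car [(np.float64(196.5), np.float64(25.2)), (np.float64(191.5), np.float64(19.9)), (np.float64(197.5), np.float64(19.2)), (np.float64(192.5), np.float64(9.5))]
bolt [(np.float64(177.5), np.float64(-36.3)), (np.float64(176.5), np.float64(-21.2)), (np.float64(178.5), np.float64(-19.9)), (np.float64(175.5), np.float64(-5.0))]
hous [(np.float64(87.5), np.float64(-17.3)), (np.float64(88.5), np.float64(-14.6)), (np.float64(86.5), np.float64(-9.9)), (np.float64(78.5), np.float64(7.9))]
frame [(np.float64(164.5), np.float64(35.3)), (np.float64(163.5), np.float64(21.2)), (np.float64(173.5), np.float64(-20.3)), (np.float64(168.5), np.float64(-14.8))]
carrier edge (np.float64(-29.655750582261568), np.float64(0.3815884001008232)) nest centre at None
bolt (np.float64(-31.846385360673423), np.float64(0.41801733781155503)) nest centre at 1.1536146393265767
bolt bottom (np.float64(-28.95061533437742), np.float64(0.4329886432749507)) nest centre at 4.049384665622583
housing (np.float64(-85.65283705618113), np.float64(0.38259471661545486)) nest centre at -0.6528370561811272
boltside (np.float64(-49.578468824179225), np.float64(8.269133054708139))
boltside (np.float64(-49.57971654897615), np.float64(-7.452068933859872))
```

>>> {"method": "play_rows", "body": {"motion": [0,0.07,0.01,-1,0,0,0,0,0.07,0.01,-2,0,0,0,0,0.07,0.01,-2.6,0,0,0,0,0.07,0.01,-2.6,0,0,0]}}

```text
clock: 8.62
position: [566.8, -52.4, 37.7]
ee_rot: [0.763, -0.647, -0.001, 0.001]
contact_force: [0.1, 0.5, -1.9]
gripper_width: 11.0
```

>>> {"method": "play_rows", "body": {"motion": [0,0,0,-0.2,0,0,0,0,0,0,-0.4,0,0,0,0,0,0,-0.5,0,0,0,0,0,0,-0.6,0,0,0]}}

```text
clock: 9.12
position: [567.5, -52.2, 32.7]
ee_rot: [0.763, -0.647, 0.0, -0.0]
contact_force: [0.2, 0.5, -2.6]
gripper_width: 10.7
```

>>> {"method": "play_rows", "body": {"motion": [0,0,0,-0.1,0,0,0,0,0,0,-0.2,0,0,0,0,0,0,-0.3,0,0,0,0,0,0,-0.3,0,0,0]}}

```text
clock: 9.62
position: [567.5, -52.1, 29.9]
ee_rot: [0.763, -0.647, 0.0, -0.0]
contact_force: [-1.2, 0.7, 0.3]
gripper_width: 11.0
```

>>> {"method": "play_rows", "body": {"motion": [0,0,0,-0.1,0,0,0,0,0,0,-0.2,0,0,0,0,0,0,-0.3,0,0,0,0,0,0,-0.3,0,0,0]}}

```text
clock: 10.12
position: [567.4, -52.0, 26.3]
ee_rot: [0.763, -0.647, -0.0, 0.0]
contact_force: [0.2, 2.9, -3.2]
gripper_width: 10.5
```

>>> {"method": "play_rows", "body": {"motion": [0,0,0,-0.05,0,0,0,0,0,0,-0.1,0,0,0,0,0,0,-0.1,0,0,0]}}

```text
clock: 10.5
position: [567.4, -52.0, 25.7]
ee_rot: [0.763, -0.647, -0.0, -0.0]
contact_force: [-1.2, 3.1, -1.8]
gripper_width: 10.6
```

>>> {"method": "play_rows", "body": {"motion": [0,0,0,-0.05,0,0,0,0,0,0,-0.05,0,0,0]}}

```text
clock: 10.75
position: [567.5, -52.0, 25.2]
ee_rot: [0.763, -0.647, 0.0, -0.0]
contact_force: [-0.7, 4.9, 0.3]
gripper_width: 10.4
```

>>> {"method": "play_rows", "body": {"motion": [0,0,0.05,0,0,0,0,0,0,0.05,-0.05,0,0,0,0,0,0.05,-0.05,0,0,0]}}

```text
clock: 11.12
position: [567.4, -52.0, 25.0]
ee_rot: [0.763, -0.647, 0.0, 0.0]
contact_force: [-1.7, 1.6, 2.0]
gripper_width: 10.7
```

>>> {"method": "play_rows", "body": {"motion": [0,0,0,-0.03,0,0,0,40,0,0,-0.03,0,0,0,60,0,0,-0.03,0,0,0,80,0,0,-0.03,0,0,0,80,0,0,0,0,0,0]}}

```text
clock: 11.75
position: [567.4, -51.7, 24.5]
ee_rot: [0.763, -0.647, -0.0, 0.0]
contact_force: [-1.3, -0.7, 0.9]
gripper_width: 68.2
```

>>> {"method": "play_rows", "body": {"motion": [100,0,0,2,0,0,0,100,0,0,6,0,0,0,100,0,-3,10,0,0,0,100,1,-8,12,0,0,0,100,1,-8,12,0,0,0]}}

```text
clock: 12.38
position: [578.8, -134.2, 146.7]
ee_rot: [0.761, -0.648, 0.002, -0.001]
contact_force: [-0.1, 0.7, -0.8]
gripper_width: 85.5
```

Run:
```python
from fit import *
s=arm.read_state(); print(s['position'],s['ee_rot'],s['contact_force'],s['gripper_width'],s['joints'].round(2))
p,d,ci=grab('wrist','w6'); X=cloud(ci,d); np.savez('w6.npz',p=p,d=d,**{k:np.array(v) for k,v in ci.items()})
for n,(cx,cy) in {'nest':(567.6,-52)}.items():
    c,sn=np.cos(.163),np.sin(.163); dx=X[...,0]-cx; dy=X[...,1]-cy
    lx=dx*c+dy*sn; ly=-dx*sn+dy*c
    m=(abs(lx)<40)&(abs(ly)<34)
    pl=m&(abs(lx)>10)&(abs(lx)<32)&(abs(ly)<27); Q=np.c_[lx[pl],ly[pl],np.ones(pl.sum())]
    print('plate z fit',np.linalg.lstsq(Q,X[...,2][pl],rcond=None)[0],np.percentile(X[...,2][pl],[5,50,95]))
    b=(abs(lx)<50)&(abs(lx)>47)&(abs(ly)<30); print('base z',np.nanmedian(X[...,2][b]))
    t=m&(X[...,2]>38); print('tab',cv2.minAreaRect(X[t][:,:2].astype(np.float32)),np.median(X[t][:,2]))
for r in arm.place_of('knob_top','wrist')[:2]: print(r,ray(ci,r['uv'],z=67))
k=(X[...,2]>60)&(X[...,2]<75)&(np.hypot(X[...,0]-587,X[...,1]+170)<45); print(k.sum(),cv2.minEnclosingCircle(X[k][:,:2].astype(np.float32)),np.median(X[k][:,2]))
```

```text
[ 578.82971025 -134.2326571   146.74867273] [ 0.76149086 -0.64817098  0.00199507 -0.00143962] [-0.11411326  0.73483852 -0.76598491] 85.49834096043055 [ 0.04  0.4  -0.19  0.   -0.97  0.12]
plate z fit [-4.63109274e-03  5.25511878e-03  1.87894341e+01] [17.40631361 18.65906594 20.45311714]
base z 8.373187218173205
tab ((565.79052734375, -50.51371765136719), (11.807044982910156, 36.440093994140625), 9.445748329162598) 44.02898322821095
{'uv': [253.0, 155.3], 'confidence': 0.82} [ 585.50330265 -169.01130803   67.        ]
3481 ((586.1128540039062, -167.41665649414062), 26.728307723999023) 65.1107154624021
```

View pics/w6.png

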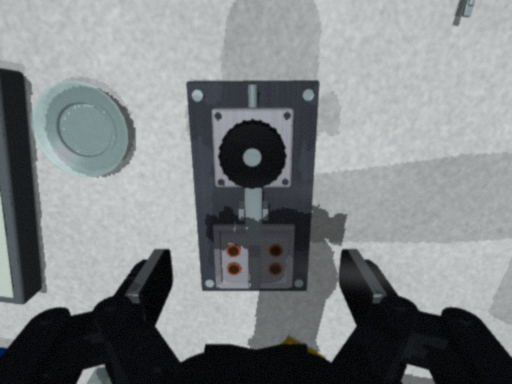

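The carrier is home: its plate top is about 10.4 mm above the base and flat within 0.3°. Next I go over the knob, pixel (252,156).

>>> {"method": "play_rows", "body": {"motion": [100,0.8,-3.6,-2,0,0,0,100,0.8,-3.6,-4,0,0,0,100,0.8,-3.6,-4,0,0,0,100,0.8,-3.6,-4,0,0,0]}}

```text
clock: 12.98
position: [585.6, -166.9, 104.8]
ee_rot: [0.763, -0.646, 0.0, 0.0]
contact_force: [0.0, 0.8, -0.4]
gripper_width: 85.4
```

Run:
```python
from fit import *
s=arm.read_state(); print(s['position'],s['ee_rot'],s['contact_force'],s['wrist_torque'],s['joint_vel'].round(3))
p,d,ci=grab('wrist','w7'); X=cloud(ci,d)
k=(X[...,2]>60)&(X[...,2]<75)&(np.hypot(X[...,0]-587,X[...,1]+170)<32); print(k.sum(),cv2.minEnclosingCircle(X[k][:,:2].astype(np.float32)),np.median(X[k][:,2]))
```

```text
[ 585.61952945 -166.8772914   104.84170446] [ 7.63213165e-01 -6.46146762e-01  3.45319741e-05  1.62384415e-04] [ 0.01923958  0.82731812 -0.41222889] [ 0.04613336 -0.01161127 -0.00579914] [-0.002 -0.013  0.012  0.002 -0.001  0.   ]
4411 ((588.0357055664062, -169.06497192382812), 26.874906539916992) 67.1907741772211
```

View pics/w7.png

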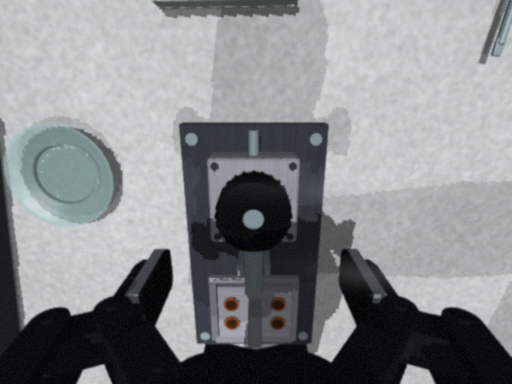

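The knob is centred at pixel (253,210) with the bolt still back. I'm descending around the knob.

>>> {"method": "play_rows", "body": {"motion": [100,0.18,-0.26,-2,0,0,0,100,0.18,-0.26,-4,0,0,0,100,0.18,-0.26,-5.5,0,0,0,100,0.18,-0.26,-6.3,0,0,0,100,0.18,-0.26,-6.3,0,0,0]}}

```text
clock: 13.65
position: [587.2, -170.2, 41.5]
ee_rot: [0.763, -0.647, -0.0, 0.0]
contact_force: [0.2, -0.5, -0.3]
gripper_width: 85.3
```

>>> {"method": "play_rows", "body": {"motion": [75,0,0,0,0,0,0,65,0,0,0,0,0,0,62,0,0,0,0,0,0,55,0,0,0,0,0,0]}}

```text
clock: 14.15
position: [587.9, -170.3, 42.6]
ee_rot: [0.763, -0.647, 0.001, -0.0]
contact_force: [-0.4, 1.4, 4.2]
gripper_width: 49.9
```

```bash
cat > look.py <<'E'
import sys
from fit import *
s=arm.read_state(); print('t',round(s['clock'],2),'pos',s['position'].round(1),'F',s['contact_force'].round(1),'M',s['wrist_torque'].round(3),'w',round(s['gripper_width'],1),'j6',s['joints'][5].round(4),'tau6',s['joint_efforts'][5].round(3))
n=sys.argv[1]
ims=[]
for c in ['wrist','side']:
    p,d=arm.get_image(c); 
    q=p[200:384,180:330] if c=='wrist' else p[130:230,200:310]
    ims.append(cv2.resize(q,(390,480 if c=='wrist' else 355),interpolation=cv2.INTER_CUBIC))
h=np.zeros((480,780,3),np.uint8); h[:,:390]=ims[0]; h[:355,390:]=ims[1]
cv2.imwrite(f'pics/{n}.png',h[:,:,::-1])
E
python3 look.py k0
```

```text
t 14.15 pos [ 587.9 -170.3   42.6] F [-0.4  1.4  4.2] M [0.29  0.107 0.   ] w 49.9 j6 0.182 tau6 -0.0
```

View pics/k0.png

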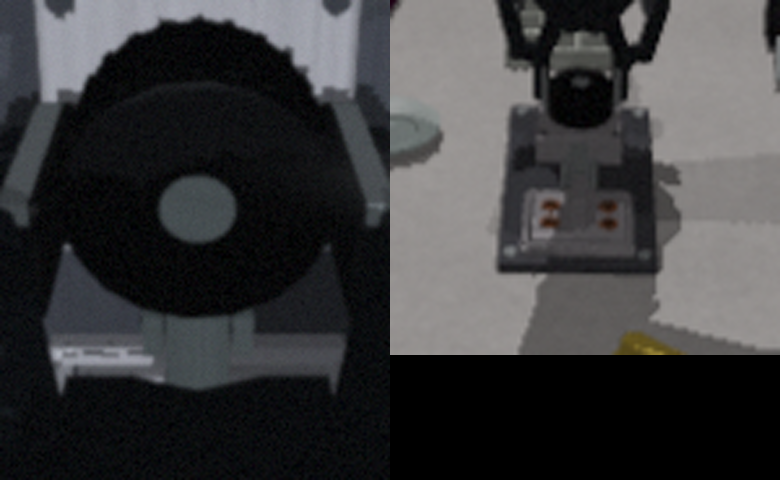

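>>> {"method": "play_rows", "body": {"motion": [45,0,0,0,0,0,0,45,0,0,0,0,0,-2,45,0,0,0,0,0,-4,45,0,0,0,0,0,-4]}}

```text
clock: 14.75
position: [587.9, -170.3, 42.6]
ee_rot: [0.74, -0.673, 0.001, -0.0]
contact_force: [-1.9, 2.3, 5.2]
gripper_width: 50.2
```

```bash
python3 look.py k1
```

```text
t 14.75 pos [ 587.9 -170.3   42.6] F [-1.9  2.3  5.2] M [ 0.316  0.129 -0.04 ] w 50.2 j6 0.1121 tau6 -0.058
```

>>> {"method": "play_rows", "body": {"motion": [45,0,0,0,0,0,-2,45,0,0,0,0,0,-4,45,0,0,0,0,0,-4]}}

```text
clock: 15.22
position: [587.8, -170.3, 42.6]
ee_rot: [0.716, -0.698, 0.001, -0.0]
contact_force: [-0.8, 0.9, 6.2]
gripper_width: 50.0
```

```bash
python3 look.py k2
```

```text
t 15.22 pos [ 587.8 -170.3   42.6] F [-0.8  0.9  6.2] M [0.351 0.221 0.001] w 50.0 j6 0.0422 tau6 -0.04
```

View pics/k2.png

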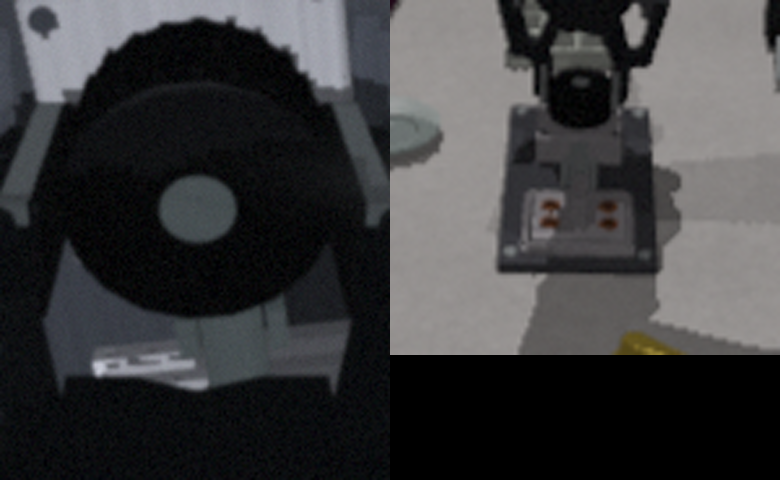

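```bash
cat > look.py <<'E'
import sys
from fit import *
s=arm.read_state(); print('t',round(s['clock'],2),'pos',s['position'].round(1),'F',s['contact_force'].round(1),'M',s['wrist_torque'].round(3),'w',round(s['gripper_width'],1),'j6',s['joints'][5].round(4),'tau6',s['joint_efforts'][5].round(3))
n=sys.argv[1]
p,d=arm.get_image('side'); ci=arm.camera_info('side')
np.save('last_side.npy',p)
c,sn=np.cos(.163),np.sin(.163)
def W(lx,ly,z): return np.array([567.5+c*lx-sn*(ly-65),-51.8+sn*lx+c*(ly-65),z])
uv=proj(ci,np.array([W(0,y,32) for y in (10,20,28,32,36,40,44)])); 
import os
if not os.path.exists('ref.npy'): np.save('ref.npy',p); print(uv.round(1).tolist())
ref=np.load('ref.npy'); u,v=uv[3].round().astype(int)
D=cv2.absdiff(cv2.GaussianBlur(p,(0,0),.7),cv2.GaussianBlur(ref,(0,0),.7)).max(2)[v-10:v+14,u-10:u+11]; print('maxdiff',D.max(),'n>15',(D>15).sum())
q=p[v-30:v+35,u-35:u+35]; cv2.imwrite(f'pics/{n}.png',cv2.resize(q,None,fx=6,fy=6,interpolation=cv2.INTER_CUBIC)[:,:,::-1])
E
python3 look.py k3
```

```text
t 15.32 pos [ 587.8 -170.3   42.6] F [-1.6  0.5  5.3] M [0.375 0.136 0.054] w 50.1 j6 0.0423 tau6 -0.008
[[253.2, 175.5], [253.1, 177.5], [253.1, 179.1], [253.1, 179.9], [253.1, 180.7], [253.0, 181.6], [253.0, 182.4]]
maxdiff 0 n>15 0
```

View pics/k3.png

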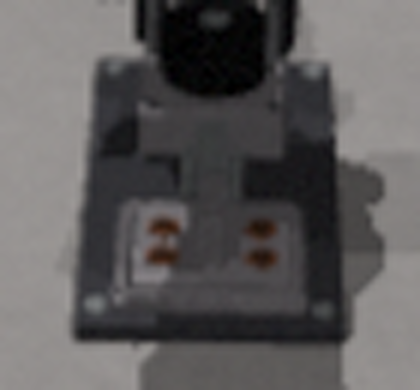

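>>> {"method": "play_rows", "body": {"motion": [45,0,0,0,0,0,-2,45,0,0,0,0,0,-4,45,0,0,0,0,0,-6]}}

```text
clock: 15.75
position: [587.6, -170.3, 42.6]
ee_rot: [-0.678, 0.735, -0.001, 0.0]
contact_force: [-1.8, 1.4, 6.1]
gripper_width: 50.3
```

```bash
python3 look.py k4
```

```text
t 15.75 pos [ 587.6 -170.3   42.6] F [-1.8  1.4  6.1] M [0.372 0.263 0.189] w 50.3 j6 -0.0629 tau6 0.003
maxdiff 4 n>15 0
```

Run:
```python
from fit import *
p,d,ci=grab('scene','s8')
c,sn=np.cos(.163),np.sin(.163)
def W(lx,ly,z): return np.array([567.5+c*lx-sn*(ly-65),-51.8+sn*lx+c*(ly-65),z])
print(proj(ci,np.array([W(0,y,32) for y in (0,32,40)])))
a=cv2.resize(p[170:270,185:290],None,fx=5,fy=5,interpolation=cv2.INTER_CUBIC); cv2.imwrite('pics/s8z.png',a[:,:,::-1])
p,d,ci=grab('wrist','w8'); print(proj(ci,np.array([W(0,y,32) for y in (0,32,40)])))
s=arm.read_state();print(s['wrist_torque'])
```

```text
[[229.0426807  221.90033126]
 [236.85634511 215.77964684]
 [238.77466993 214.27696381]]
[[277.04376316 315.23257816]
 [287.29473533 352.39524369]
 [289.69838349 361.10914626]]
[0.35129544 0.25831218 0.0485902 ]
```

View pics/s8z.png

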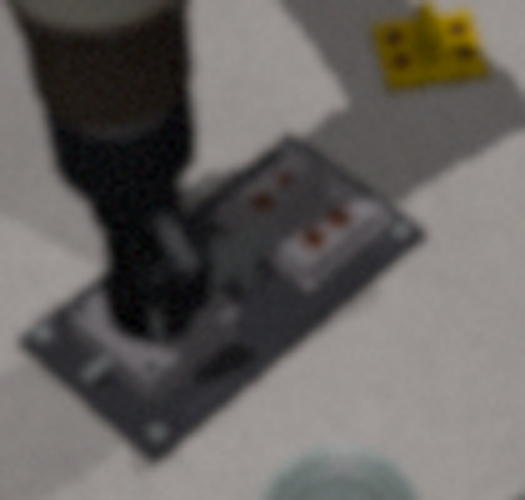

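View pics/w8.png

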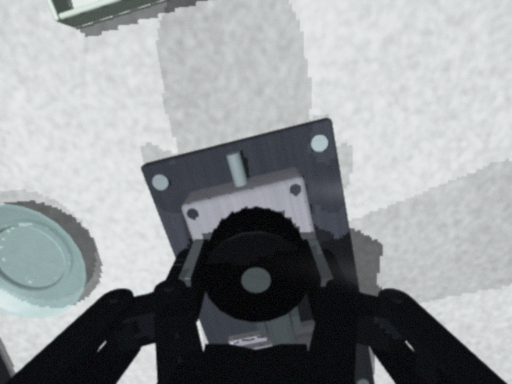

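The wrist view shows the bolt's tail clearly at pixel (237,168). It will retract 8 mm when the bolt drops, so I'll track it together with the torque.

```bash
cat > look.py <<'E'
import sys
from fit import *
s=arm.read_state(); print('t',round(s['clock'],2),'F',s['contact_force'].round(1),'M',s['wrist_torque'].round(3),'w',round(s['gripper_width'],1),'j6',s['joints'][5].round(4))
n=sys.argv[1]
p,d,ci=grab('wrist',n)
c,sn=np.cos(.163),np.sin(.163)
ly=np.arange(-118,-84,.25); lx=np.arange(-16,16,.25); LX,LY=np.meshgrid(lx,ly)
P=np.stack([567.5+c*LX-sn*(LY-65),-51.8+sn*LX+c*(LY-65),np.full_like(LX,27)],-1).reshape(-1,3)
uv=proj(ci,P).astype(np.float32).reshape(LX.shape+(2,))
q=cv2.remap(p,uv[...,0],uv[...,1],cv2.INTER_LINEAR)
g=cv2.cvtColor(q,cv2.COLOR_RGB2GRAY).astype(float)
cen=g[:,np.abs(lx)<2].mean(1); bg=np.minimum(g[:,(lx>8)&(lx<14)].mean(1),g[:,(lx<-8)&(lx>-14)].mean(1))
D=cen-bg; print('tail profile', [(int(ly[i]),int(D[i])) for i in range(0,len(ly),8)])
cv2.imwrite(f'pics/{n}t.png',cv2.resize(q,None,fx=3,fy=3)[:,:,::-1])
E
python3 look.py k5
```

```text
t 15.9 F [-1.3  0.7  5.2] M [0.351 0.258 0.049] w 50.4 j6 -0.0624
tail profile [(-118, 3), (-116, 2), (-114, 4), (-112, 0), (-110, 1), (-108, 26), (-106, 88), (-104, 87), (-102, 87), (-100, 88), (-98, 88), (-96, 86), (-94, 85), (-92, 69), (-90, 61), (-88, 6), (-86, 3)]
```

View pics/k5t.png

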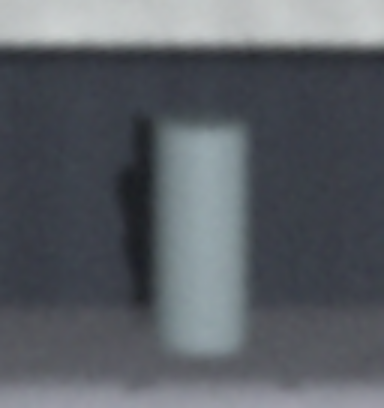

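>>> {"method": "play_rows", "body": {"motion": [45,0,0,0,0,0,-1.5,45,0,0,0,0,0,-3]}}

```text
clock: 16.2
position: [587.6, -170.3, 42.6]
ee_rot: [-0.659, 0.752, -0.0, 0.0]
contact_force: [-1.7, 1.0, 6.6]
gripper_width: 50.3
```

```bash
python3 look.py k6
```

```text
t 16.2 F [-1.7  1.   6.6] M [0.396 0.323 0.164] w 50.3 j6 -0.1151
tail profile [(-118, 2), (-116, 1), (-114, 2), (-112, 1), (-110, 1), (-108, 25), (-106, 89), (-104, 89), (-102, 89), (-100, 88), (-98, 88), (-96, 87), (-94, 85), (-92, 71), (-90, 63), (-88, 9), (-86, 1)]
```

>>> {"method": "play_rows", "body": {"motion": [45,0,0,0,0,0,-1.5,45,0,0,0,0,0,-3]}}

```text
clock: 16.5
position: [587.5, -170.3, 42.6]
ee_rot: [-0.639, 0.769, -0.0, 0.0]
contact_force: [-1.0, 1.5, 6.4]
gripper_width: 50.5
```

```bash
python3 look.py k7
```

```text
t 16.5 F [-1.   1.5  6.4] M [0.325 0.356 0.172] w 50.5 j6 -0.1674
tail profile [(-118, -1), (-116, -1), (-114, 0), (-112, 1), (-110, 1), (-108, 24), (-106, 89), (-104, 89), (-102, 90), (-100, 89), (-98, 90), (-96, 88), (-94, 88), (-92, 73), (-90, 63), (-88, 8), (-86, 4)]
```

>>> {"method": "play_rows", "body": {"motion": [45,0,0,0,0,0,-1.5,45,0,0,0,0,0,-3]}}

```text
clock: 16.8
position: [587.4, -170.3, 42.6]
ee_rot: [-0.619, 0.786, -0.0, 0.0]
contact_force: [-1.7, 1.0, 6.2]
gripper_width: 50.1
```

```bash
python3 look.py k8
```

```text
t 16.8 F [-1.7  1.   6.2] M [0.407 0.41  0.198] w 50.1 j6 -0.2198
tail profile [(-118, -1), (-116, -2), (-114, -1), (-112, 0), (-110, 0), (-108, 22), (-106, 90), (-104, 91), (-102, 91), (-100, 90), (-98, 89), (-96, 88), (-94, 88), (-92, 76), (-90, 65), (-88, 8), (-86, 4)]
```

>>> {"method": "play_rows", "body": {"motion": [45,0,0,0,0,0,-1.5,45,0,0,0,0,0,-3]}}

```text
clock: 17.1
position: [587.4, -170.3, 42.6]
ee_rot: [-0.598, 0.802, -0.0, 0.0]
contact_force: [-1.4, 1.2, 6.8]
gripper_width: 50.3
```

```bash
python3 look.py k9
```

```text
t 17.1 F [-1.4  1.2  6.8] M [0.447 0.394 0.154] w 50.3 j6 -0.2721
tail profile [(-118, -1), (-116, -3), (-114, -3), (-112, 0), (-110, 1), (-108, 21), (-106, 91), (-104, 90), (-102, 91), (-100, 89), (-98, 88), (-96, 89), (-94, 88), (-92, 80), (-90, 65), (-88, 9), (-86, 0)]
```

>>> {"method": "play_rows", "body": {"motion": [45,0,0,0,0,0,-1.5,45,0,0,0,0,0,-3]}}

```text
clock: 17.4
position: [587.3, -170.2, 42.6]
ee_rot: [-0.577, 0.817, -0.0, 0.0]
contact_force: [-2.2, 1.7, 7.1]
gripper_width: 50.5
```

```bash
python3 look.py k10
```

```text
t 17.4 F [-2.2  1.7  7.1] M [0.483 0.382 0.215] w 50.5 j6 -0.3245
tail profile [(-118, 0), (-116, -5), (-114, -7), (-112, 0), (-110, 0), (-108, 19), (-106, 91), (-104, 91), (-102, 92), (-100, 90), (-98, 90), (-96, 89), (-94, 89), (-92, 82), (-90, 67), (-88, 9), (-86, 3)]
```

>>> {"method": "play_rows", "body": {"motion": [45,0,0,0,0,0,-1.5,45,0,0,0,0,0,-3]}}

```text
clock: 17.7
position: [587.2, -170.2, 42.6]
ee_rot: [-0.555, 0.832, -0.0, -0.0]
contact_force: [-2.0, 1.5, 7.1]
gripper_width: 50.2
```

```bash
python3 look.py k11
```

```text
t 17.7 F [-2.   1.5  7.1] M [0.482 0.487 0.149] w 50.2 j6 -0.3768
tail profile [(-118, 0), (-116, -5), (-114, -7), (-112, 0), (-110, 1), (-108, 17), (-106, 91), (-104, 91), (-102, 95), (-100, 92), (-98, 90), (-96, 90), (-94, 89), (-92, 85), (-90, 67), (-88, 8), (-86, 1)]
```

>>> {"method": "play_rows", "body": {"motion": [45,0,0,0,0,0,-1.5,45,0,0,0,0,0,-3]}}

```text
clock: 18.0
position: [587.2, -170.2, 42.6]
ee_rot: [-0.533, 0.846, -0.0, -0.0]
contact_force: [-1.2, 1.7, 6.4]
gripper_width: 50.3
```

```bash
python3 look.py k12
```

```text
t 18.0 F [-1.2  1.7  6.4] M [0.477 0.564 0.159] w 50.3 j6 -0.4292
tail profile [(-118, 0), (-116, -2), (-114, -7), (-112, 0), (-110, 0), (-108, 15), (-106, 93), (-104, 93), (-102, 99), (-100, 96), (-98, 94), (-96, 92), (-94, 92), (-92, 90), (-90, 70), (-88, 10), (-86, 1)]
```

>>> {"method": "play_rows", "body": {"motion": [45,0,0,0,0,0,-1.5,45,0,0,0,0,0,-3]}}

```text
clock: 18.3
position: [587.1, -170.2, 42.6]
ee_rot: [-0.511, 0.86, -0.0, -0.0]
contact_force: [-1.8, 3.1, 7.2]
gripper_width: 50.3
```

```bash
python3 look.py k13
```

```text
t 18.3 F [-1.8  3.1  7.2] M [0.536 0.555 0.161] w 50.3 j6 -0.4815
tail profile [(-118, 0), (-116, 0), (-114, -5), (-112, 0), (-110, -1), (-108, 13), (-106, 93), (-104, 94), (-102, 100), (-100, 97), (-98, 97), (-96, 96), (-94, 93), (-92, 93), (-90, 72), (-88, 10), (-86, 2)]
```

>>> {"method": "play_rows", "body": {"motion": [45,0,0,0,0,0,-1.5,45,0,0,0,0,0,-3]}}

```text
clock: 18.6
position: [587.0, -170.1, 42.6]
ee_rot: [-0.488, 0.873, -0.0, -0.0]
contact_force: [-2.7, 1.7, 7.3]
gripper_width: 50.0
```

```bash
python3 look.py k14
```

```text
t 18.6 F [-2.7  1.7  7.3] M [0.613 0.631 0.151] w 50.0 j6 -0.5339
tail profile [(-118, 0), (-116, 2), (-114, -3), (-112, -9), (-110, -3), (-108, 11), (-106, 98), (-104, 97), (-102, 107), (-100, 104), (-98, 100), (-96, 97), (-94, 96), (-92, 94), (-90, 75), (-88, 10), (-86, 0)]
```

>>> {"method": "play_rows", "body": {"motion": [45,0,0,0,0,0,-1.5,45,0,0,0,0,0,-3]}}

```text
clock: 18.9
position: [587.0, -170.1, 42.6]
ee_rot: [-0.465, 0.885, 0.0, -0.0]
contact_force: [-2.0, 1.9, 8.5]
gripper_width: 50.0
```

```bash
python3 look.py k15
```

```text
t 18.9 F [-2.   1.9  8.5] M [0.619 0.619 0.222] w 50.0 j6 -0.5863
tail profile [(-118, 1), (-116, 2), (-114, 0), (-112, -6), (-110, -1), (-108, 10), (-106, 100), (-104, 99), (-102, 106), (-100, 106), (-98, 103), (-96, 101), (-94, 100), (-92, 97), (-90, 77), (-88, 11), (-86, 0)]
```

>>> {"method": "play_rows", "body": {"motion": [45,0,0,0,0,0,-1.5,45,0,0,0,0,0,-3]}}

```text
clock: 19.2
position: [586.9, -170.1, 42.6]
ee_rot: [-0.441, 0.897, 0.0, -0.0]
contact_force: [-2.0, 2.2, 8.2]
gripper_width: 50.1
```

```bash
python3 look.py k16
```

```text
t 19.2 F [-2.   2.2  8.2] M [0.65  0.665 0.03 ] w 50.1 j6 -0.6391
tail profile [(-118, 0), (-116, 2), (-114, 2), (-112, 0), (-110, -2), (-108, 11), (-106, 99), (-104, 104), (-102, 107), (-100, 111), (-98, 106), (-96, 104), (-94, 103), (-92, 98), (-90, 81), (-88, 10), (-86, 1)]
```

Torque fell to 0.03 N m, so I'm looking again before any further turn.

```bash
python3 look.py k17
```

```text
t 19.25 F [-2.5  2.3  6.8] M [ 0.685  0.678 -0.083] w 50.2 j6 -0.6398
tail profile [(-118, 0), (-116, 2), (-114, 1), (-112, -3), (-110, -1), (-108, 12), (-106, 98), (-104, 102), (-102, 105), (-100, 110), (-98, 104), (-96, 103), (-94, 101), (-92, 98), (-90, 82), (-88, 12), (-86, 0)]
```

>>> {"method": "play_rows", "body": {"motion": [45,0,0,0,0,0,-1]}}

```text
clock: 19.42
position: [586.9, -170.1, 42.6]
ee_rot: [-0.434, 0.901, 0.0, -0.0]
contact_force: [-2.2, 1.6, 7.2]
gripper_width: 50.5
```

```bash
python3 look.py k18
```

```text
t 19.43 F [-2.2  1.6  7.2] M [0.698 0.719 0.139] w 50.5 j6 -0.656
tail profile [(-118, 0), (-116, 1), (-114, 2), (-112, 0), (-110, -1), (-108, 12), (-106, 98), (-104, 103), (-102, 105), (-100, 111), (-98, 109), (-96, 106), (-94, 102), (-92, 98), (-90, 85), (-88, 10), (-86, 1)]
```

The tail hasn't moved; the dip was relaxation at rest and the torque is back to 0.14 N m. I'm turning on.

>>> {"method": "play_rows", "body": {"motion": [45,0,0,0,0,0,-1.5,45,0,0,0,0,0,-3]}}

```text
clock: 19.73
position: [586.8, -170.0, 42.6]
ee_rot: [-0.41, 0.912, 0.0, -0.0]
contact_force: [-2.3, 2.9, 7.6]
gripper_width: 50.1
```

```bash
python3 look.py k19
```

```text
t 19.73 F [-2.3  2.9  7.6] M [0.794 0.752 0.149] w 50.1 j6 -0.7085
tail profile [(-118, 0), (-116, 0), (-114, 3), (-112, 0), (-110, 0), (-108, 10), (-106, 104), (-104, 107), (-102, 106), (-100, 115), (-98, 111), (-96, 108), (-94, 105), (-92, 103), (-90, 89), (-88, 11), (-86, 0)]
```

>>> {"method": "play_rows", "body": {"motion": [45,0,0,0,0,0,-1.5,45,0,0,0,0,0,-3]}}

```text
clock: 20.02
position: [586.8, -170.0, 42.6]
ee_rot: [-0.386, 0.922, 0.0, -0.0]
contact_force: [-2.0, 3.3, 7.6]
gripper_width: 50.4
```

```bash
python3 look.py k20
```

```text
t 20.02 F [-2.   3.3  7.6] M [0.795 0.742 0.135] w 50.4 j6 -0.7608
tail profile [(-118, 0), (-116, -1), (-114, 2), (-112, 3), (-110, -2), (-108, 11), (-106, 101), (-104, 112), (-102, 109), (-100, 117), (-98, 116), (-96, 111), (-94, 111), (-92, 107), (-90, 97), (-88, 11), (-86, 0)]
```

>>> {"method": "play_rows", "body": {"motion": [45,0,0,0,0,0,-1.5,45,0,0,0,0,0,-3]}}

```text
clock: 20.32
position: [586.8, -169.9, 42.6]
ee_rot: [-0.362, 0.932, 0.0, -0.0]
contact_force: [-2.7, 3.3, 8.1]
gripper_width: 50.5
```

```bash
python3 look.py k21
```

```text
t 20.32 F [-2.7  3.3  8.1] M [0.835 0.773 0.085] w 50.5 j6 -0.8133
tail profile [(-118, 0), (-116, -2), (-114, 0), (-112, 3), (-110, 0), (-108, 10), (-106, 106), (-104, 115), (-102, 111), (-100, 121), (-98, 119), (-96, 117), (-94, 114), (-92, 111), (-90, 106), (-88, 20), (-86, 0)]
```

>>> {"method": "play_rows", "body": {"motion": [45,0,0,0,0,0,-1.5,45,0,0,0,0,0,-3]}}

```text
clock: 20.62
position: [586.7, -169.9, 42.6]
ee_rot: [-0.337, 0.941, 0.0, -0.0]
contact_force: [-2.5, 3.3, 7.6]
gripper_width: 50.4
```

```bash
python3 look.py k22
```

```text
t 20.62 F [-2.5  3.3  7.6] M [0.921 0.814 0.162] w 50.4 j6 -0.8656
tail profile [(-118, 0), (-116, -2), (-114, -1), (-112, 2), (-110, 4), (-108, 11), (-106, 108), (-104, 113), (-102, 115), (-100, 123), (-98, 125), (-96, 119), (-94, 118), (-92, 116), (-90, 113), (-88, 40), (-86, 51)]
```

>>> {"method": "play_rows", "body": {"motion": [45,0,0,0,0,0,-1.5,45,0,0,0,0,0,-3]}}

```text
clock: 20.92
position: [586.6, -169.8, 42.6]
ee_rot: [-0.312, 0.95, 0.0, -0.0]
contact_force: [-3.2, 2.3, 8.3]
gripper_width: 49.9
```

```bash
python3 look.py k23
```

```text
t 20.93 F [-3.2  2.3  8.3] M [0.983 0.842 0.021] w 49.9 j6 -0.9183
tail profile [(-118, 1), (-116, -2), (-114, -4), (-112, 0), (-110, 3), (-108, 1), (-106, 102), (-104, 111), (-102, 112), (-100, 124), (-98, 128), (-96, 124), (-94, 123), (-92, 122), (-90, 118), (-88, 56), (-86, 94)]
```

View pics/k23.png

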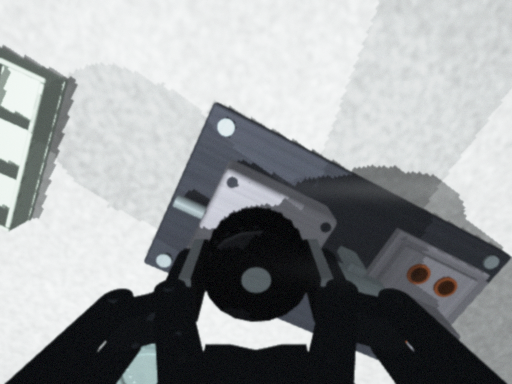

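```bash
python3 look.py k24
```

```text
t 20.98 F [-3.2  3.3  8.2] M [ 0.966  0.849 -0.047] w 50.1 j6 -0.9191
tail profile [(-118, 4), (-116, -1), (-114, -3), (-112, 1), (-110, 1), (-108, 0), (-106, 99), (-104, 110), (-102, 111), (-100, 122), (-98, 124), (-96, 124), (-94, 122), (-92, 119), (-90, 116), (-88, 56), (-86, 93)]
```

>>> {"method": "play_rows", "body": {"motion": [45,0,0,0,0,0,-1,45,0,0,0,0,0,-1.5]}}

```text
clock: 21.28
position: [586.6, -169.8, 42.6]
ee_rot: [-0.3, 0.954, 0.0, -0.0]
contact_force: [-4.0, 3.7, 8.6]
gripper_width: 50.6
```

```bash
python3 look.py k25
```

```text
t 21.27 F [-4.   3.7  8.6] M [1.041 0.923 0.142] w 50.6 j6 -0.9439
tail profile [(-118, 1), (-116, -1), (-114, -4), (-112, 0), (-110, 2), (-108, -1), (-106, 84), (-104, 111), (-102, 112), (-100, 125), (-98, 128), (-96, 126), (-94, 124), (-92, 122), (-90, 120), (-88, 64), (-86, 104)]
```

>>> {"method": "play_rows", "body": {"motion": [45,0,0,0,0,0,-1,45,0,0,0,0,0,-2]}}

```text
clock: 21.58
position: [586.6, -169.8, 42.6]
ee_rot: [-0.283, 0.959, 0.0, -0.0]
contact_force: [-3.8, 3.3, 8.1]
gripper_width: 50.2
```

```bash
python3 look.py k26
```

```text
t 21.57 F [-3.8  3.3  8.1] M [0.977 0.891 0.003] w 50.2 j6 -0.9792
tail profile [(-118, 3), (-116, 0), (-114, -4), (-112, -1), (-110, 1), (-108, 2), (-106, 1), (-104, 0), (-102, 0), (-100, 27), (-98, 110), (-96, 120), (-94, 127), (-92, 119), (-90, 91), (-88, 68), (-86, 106)]
```

The tail end has jumped from -107.5 to -99.5 mm, exactly the 8 mm stroke, and the torque is about 0. The bolt has dropped, so I'm letting go.

>>> {"method": "play_rows", "body": {"motion": [70,0,0,0,0,0,0,85,0,0,0,0,0,0,100,0,0,0,0,0,0,100,0,0,0,0,0,0]}}

```text
clock: 22.12
position: [587.1, -170.4, 41.4]
ee_rot: [-0.283, 0.959, 0.0, -0.0]
contact_force: [0.7, -0.3, -0.8]
gripper_width: 85.3
```

>>> {"method": "play_rows", "body": {"motion": [100,0,0,2,0,0,0,100,0,0,6,0,0,0,100,0,0,11,0,0,0,100,0,0,15,0,0,0,100,0,0,15,0,0,0]}}

```text
clock: 22.75
position: [589.3, -170.6, 196.0]
ee_rot: [-0.283, 0.959, -0.002, 0.004]
contact_force: [0.1, 0.5, -1.1]
gripper_width: 85.5
```

>>> {"method": "play_rows", "body": {"motion": [100,0,0,0,0,0,10,100,0,-2,0,0,0,20,100,0,-4,0,0,0,30,100,0,-4,0,0,0,40,100,0,-4,0,0,0,40]}}

```text
clock: 23.38
position: [586.6, -210.4, 190.4]
ee_rot: [-0.593, 0.805, 0.001, -0.001]
contact_force: [0.2, 1.1, 0.3]
gripper_width: 85.2
```

```bash
python3 look.py f1
python3 - <<'E'
from fit import *
s=arm.read_state(); print(s['position'],s['joint_vel'].round(3))
p,d,ci=grab('wrist','f2'); X=cloud(ci,d)
c,sn=np.cos(.163),np.sin(.163); dx=X[...,0]-567.5; dy=X[...,1]+51.8
lx=dx*c+dy*sn; ly=-dx*sn+dy*c
pl=(abs(lx)>10)&(abs(lx)<32)&(abs(ly)<27); Q=np.c_[lx[pl],ly[pl],np.ones(pl.sum())]
print('plate',np.linalg.lstsq(Q,X[...,2][pl],rcond=None)[0]); b=(abs(lx)<52)&(abs(lx)>47)&(abs(ly)<30); print('base z',np.nanmedian(X[...,2][b]))
n=proj(ci,np.array([[567.5,-51.8,20.]]))[0].astype(int); print(n)
a=p[max(0,n[1]-110):n[1]+70,max(0,n[0]-110):n[0]+100]; cv2.imwrite('pics/f2z.png',cv2.resize(a,None,fx=3,fy=3,interpolation=cv2.INTER_CUBIC)[:,:,::-1])
grab('scene','f3'); grab('side','f4')
E
```

```text
t 23.38 F [0.2 1.1 0.3] M [-0.004 -0.046  0.033] w 85.2 j6 -0.2156
tail profile [(-118, 2), (-116, 1), (-114, 0), (-112, 0), (-110, 0), (-108, 0), (-106, 0), (-104, 1), (-102, 3), (-100, 29), (-98, 60), (-96, 63), (-94, 63), (-92, 56), (-90, 44), (-88, 15), (-86, 1)]
[ 586.72866119 -210.2512856   190.63821077] [ 0.005 -0.005  0.006  0.001 -0.001 -0.003]
plate [-5.05995795e-04  1.11173027e-03  2.04797685e+01]
base z 10.048220878003537
[306 282]
```

View pics/f2z.png

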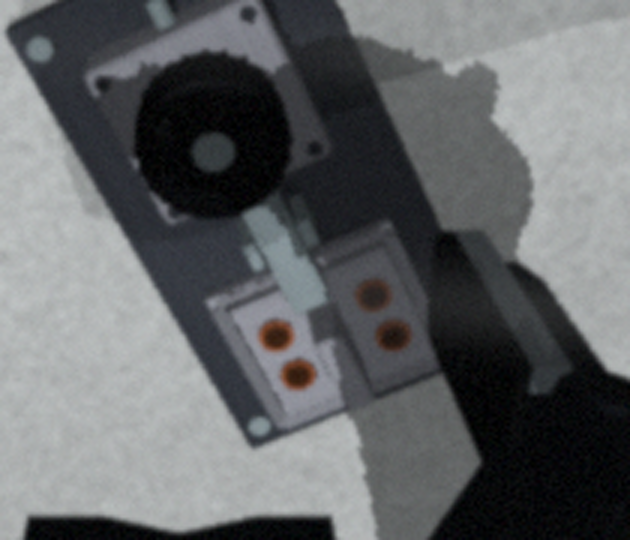

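View pics/f4.png

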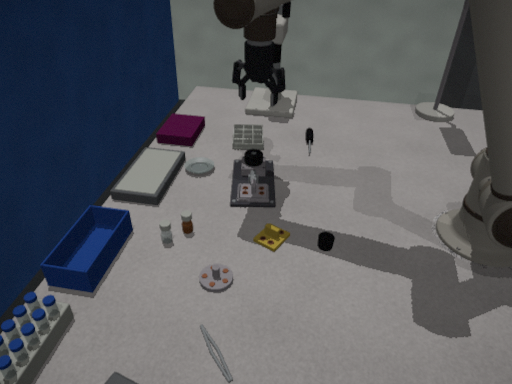

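The crop shows the bolt nose at (305,300) over the carrier's edge, with the plate flat and 10.4 mm above the base. In the side view everything else is where it was and the gripper is clear, so I'm handing in.

```bash
python3 -c "
from bench import arm
print(arm.job_done())"
```

```text
the job is handed in; nothing more can be done
None
```

The carrier is seated in the nest and the bolt has dropped into its notch over the carrier's edge. I handed the job in at about 23.5 s of the 72 s allowed; `job_done` reported no verdict.

- **Carrier:** I gripped the aluminium carrier by its tab and lowered it into the nest. On the way in it rubbed one side wall with about 5 N, so I shifted it 0.5 mm and it settled. After release, its plate top read 10.4 mm above the base and lay flat to within about 0.1°.
- **Knob:** I turned it clockwise about 1.16 rad in steps of about 3°, dropping to 1–2° near the end. I read the wrist torque (about 0.15 N m, at most 0.22) and checked the bolt's tail in the wrist camera at each step.
- **Drop:** On the last step the tail moved in by 8 mm, the full bolt stroke, and the torque fell to about zero. I stopped there and let go. The fingers never touched the bolt.
- **Last checks:** The wrist picture shows the bolt nose over the carrier's edge. In the side picture the other things look unmoved by eye, and the gripper is open and clear of everything.
- **Readings that disagreed:** The torque dipped to about zero twice before the drop. The first time the tail had not moved at all. The second time it had crept only about half a millimetre, so I kept turning. The side and scene cameras also placed the fixture about 3 mm off the wrist camera's estimate, so I used the wrist camera.

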